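# Grade the pendant blanks on the drying board

### The job

Lay the four green stone pendant blanks out on the drying board in order of length: the longest on the cork pad next to the white jar, then each shorter one on the next pad, the shortest on the pad farthest from the jar. Each blank lies flat on its own pad, same face up as now, in the middle of it and lengthwise along it (either end may point away); leave the jar where it stands.

Things in the scene. Friction and masses are not known exactly. Their poses are not given: they have to be found in the camera images.
- stone_longest: the longest of four dark-green polished stone pendant blanks, a flat bar lying on the bench: 96 mm long (its x), 34 mm wide (its y, parallel sides), 16 mm thick; the +x end is rounded in a half circle and has a small dark cord-hole mark near it, the -x end is square. Origin: centre of the underside, at mid length and mid width; z up
- stone_second: the second longest of four dark-green polished stone pendant blanks, a flat bar lying on the bench: 80 mm long (its x), 30 mm wide (its y, parallel sides), 16 mm thick; the +x end is rounded in a half circle and has a small dark cord-hole mark near it, the -x end is square. Origin: centre of the underside, at mid length and mid width; z up
- stone_third: the third longest of four dark-green polished stone pendant blanks, a flat bar lying on the bench: 64 mm long (its x), 26 mm wide (its y, parallel sides), 16 mm thick; the +x end is rounded in a half circle and has a small dark cord-hole mark near it, the -x end is square. Origin: centre of the underside, at mid length and mid width; z up
- stone_shortest: the shortest of four dark-green polished stone pendant blanks, a flat bar lying on the bench: 48 mm long (its x), 22 mm wide (its y, parallel sides), 16 mm thick; the +x end is rounded in a half circle and has a small dark cord-hole mark near it, the -x end is square. Origin: centre of the underside, at mid length and mid width; z up
- pad_a: the leftmost (+y) of four like cork pads in a row, about 80 mm apart, on a plywood board (fixed; top of board 12 mm above the bench, 125 x 340 mm). 108 mm long (its x, across the row, roughly away from the robot), 44 mm wide (its y, along the row, to the left), 4 mm thick. Origin: centre of the underside; the top on which a stone lies is 4 mm above it, 16 mm above the bench
- pad_b: the second from the left of four like cork pads in a row, about 80 mm apart, on a plywood board (fixed; top of board 12 mm above the bench, 125 x 340 mm). 108 mm long (its x, across the row, roughly away from the robot), 44 mm wide (its y, along the row, to the left), 4 mm thick. Origin: centre of the underside; the top on which a stone lies is 4 mm above it, 16 mm above the bench
- pad_c: the third from the left of four like cork pads in a row, about 80 mm apart, on a plywood board (fixed; top of board 12 mm above the bench, 125 x 340 mm). 108 mm long (its x, across the row, roughly away from the robot), 44 mm wide (its y, along the row, to the left), 4 mm thick. Origin: centre of the underside; the top on which a stone lies is 4 mm above it, 16 mm above the bench
- pad_d: the rightmost (-y) of four like cork pads in a row, about 80 mm apart, on a plywood board (fixed; top of board 12 mm above the bench, 125 x 340 mm). 108 mm long (its x, across the row, roughly away from the robot), 44 mm wide (its y, along the row, to the left), 4 mm thick. Origin: centre of the underside; the top on which a stone lies is 4 mm above it, 16 mm above the bench
- jar: round white jar with a steel lid, 60 mm across, 60 mm high, standing loose (about 0.35 kg) beside one end of the row of pads, either end; a wooden block of grinding burrs (55 mm square, 50 mm high) stands at the other. Origin: centre of the underside
Things that resemble listed ones, but are neither listed nor needed, are in the scene too. Leave any orange or red look-alike of the stone_shortest alone.

How it is judged:
By the outcome, as a careful person would: the job done as asked, in the order asked, and still so for the second after the job is handed in, with the robot touching nothing.
It also fails if it takes over 99 s, if anything falls off the work surface, if the arm or the gripper's body presses on something with over 40 N, if the wrist force passes 120 N, or if a joint passes its speed limit or range.

### The arm

A 6-joint arm with a two-finger parallel gripper is mounted at the origin on the work surface. World frame = base frame: x ahead of the robot, y to its left, z up, the work surface at z = 0. Lengths are in m, angles in rad, forces in N, time in s.
With the tool pointing down it reaches from about 0.35 to 0.775 m from the base axis. Payload 7.3 kg.
Tool frame: the origin (TCP) lies on the centre line of the jaws, within the pads' length; the fingertips stand 17 mm ahead of it and the grasp point (between the pads) lies 2 mm behind it (robot.tcp_to_tips is the distance from the TCP to the fingertips, in m); z points along the fingers, y is the line along which they close (so a half turn about z gives the same grasp; the last joint's range is limited). The gripper opens to 92 mm and grips with 3 to 60 N. Pads are 19 mm wide; open, the fingers measure 130 mm over their backs; the gripper's body (75 mm by 190 mm) begins 47 mm behind the grasp point.
Start: joints at [0.958, 0.342, 1.524, -0, 1.275, -0.146], TCP at [0.236, 0.469, 0.244] pointing down, gripper open.
Joint ranges: [-2.53, 2.53], [-0.77, 2.02], [0.04, 2.7], [-1, 4.14], [0.28, 2.66], [-3.11, 3.11]. Speed limits (rad/s): [2.57, 2.57, 3.14, 3.14, 3.14, 3.14].

### API

Orientations are given as [roll, pitch, yaw] about the fixed x, y, z axes, in that order (R = Rz(yaw) Ry(pitch) Rx(roll)).
In Python, from cell import robot gives the robot as it stands. The module is installed in compiled form; this text tells all that it offers.
- The arm moves only by the tool carry_out, never from a script. Its argument "commands" is a list of rows, each a list of 3 entries, a list of its own where there are three numbers: the shift along the tool's x, y, z in m, then the turn about the tool's z in rad, then the opening, from 0 (shut) to 1 (fully open). In form: [[[dx, dy, dz], yaw, claw], ...]. A call has 1 to 20 rows; each row shifts and turns the commanded pose from where the row before left it, along the tool's axes as they then stand; what a row does not reach is not made up. A row lasts 1/8 s, in which the tool goes at most 62.5 mm and 10.7 degrees, less where a joint would pass 70% of its speed; a pose out of reach is approached as far as the arm can. A call is refused whole if a number of a shift passes 0.0625 or a number of a turn 0.188, either way. A call with a gripper value outside its range is refused whole. The fingers move at their own pace and stop on an object; "newtons" is the grip in N (left out, the last holds). Time passes only in rows, so rows that do not move let the fingers close. It gives the time, the measured TCP pose, the force, the opening and the grip force at its end, in the units of the state.
- robot.observe(): the state, without advancing time (a new reading comes with each control period).
- robot.read_camera(name): name is "scene" or "top"; returns a dict with "pixels" (384x512x3 uint8, red, green, blue), "fx", "fy", "cx", "cy" (pixels), "view" (4x4, takes a point from world to camera coordinates). Camera axes: x right, y up, looking along -z (the intrinsics and any distortion apply to the point x, -y, -z); pixel columns grow to the right and rows downward; lengths in m; the calibration is good to about 2 mm. A picture is of the moment at which its call begins. There is no depth.
- robot.hand_in(): hands the job in; it is judged then, once.
Trained networks look in a picture, given as the dict that the camera call returned (one of the last four; its "shot" number tells which), for a name from the list of things; names that differ only in an ending like _2 or _b are one class to them, and where a whole thing is asked for, a point or a joint stands for the part that bears it (a point fixed in the world has none). Each returns a list of dicts, best first, with "p" (0 to 1); they miss things now and then, are a little off and sometimes report something else, mostly with a low value. They report only what shows in the picture. A call takes as long as a camera call. They do not tell look-alikes from the thing itself.
- robot.find_in(picture, name): "at" ([column, row] in pixels, amid what is visible of it).
- robot.tip_of(picture, name): "at" ([column, row] in pixels: a listed point, or the origin of a listed thing).
The state is a dict: "time": time; "qpos": joint angles; "qvel": joint speeds; "joint_efforts": joint torques, N m; "tool_pos": TCP position; "tool_rot": TCP orientation; "contact_force": force on the tool from outside, world axes, zero at the start; "torque": the same for the moment, N m; "opening": finger opening in m; "grip_force": force on a finger pad.
Only numpy, scipy, OpenCV 4.12 (cv2) and the standard library are available. Lean on these libraries where they do the work, as an engineer would, in place of code of your own. Each camera call takes 0.05 s, during which the arm holds its last target. There are 200 camera calls.

## Working session

There is one attempt and no reset: what is moved stays moved. The work goes in short steps, Python scripts to look and compute and a tool call to move; the robot and the scene stay as the last step left them, time stands still between calls to the robot, and variables do not carry over. Pictures are saved under pics/ and viewed, at most 14 in all, crops included, and the job is handed in when it is done.

Besides the shell and the picture viewer there is one more tool, called after "Call:" as name([rows], argument=value, ...), one row to a line, values as JSON. carry_out: Moves the arm, as the interface text tells. Its arguments: {"type":"object","properties":{"commands":{"type":"array"},"newtons":{"type":"number"}},"required":["commands"]}

```bash
mkdir -p pics; python3 - <<'E'
from cell import robot
import cv2,numpy as np,pickle
s=robot.observe();print(s['time'],s['tool_pos'],s['tool_rot'],s['opening'],robot.tcp_to_tips)
for n in('top','scene'):
    p=robot.read_camera(n);pickle.dump(p,open(n+'.pkl','wb'))
    print(n,p['fx'],p['fy'],p['cx'],p['cy'],np.round(p['view'],4).tolist(),[k for k in p])
    cv2.imwrite(f'pics/{n}0.png',cv2.resize(p['pixels'][:,:,::-1],None,fx=1.5,fy=1.5,interpolation=cv2.INTER_CUBIC))
E
```

```text
0.0 [0.23601585 0.46851851 0.24303671] [-3.14003824e+00 -1.94876444e-04  2.67483414e+00] 0.09137071375963036 0.017
top 445.9004120229114 445.9004120229114 259.2660703607858 187.7599833585465 [[-0.0212, -0.9997, 0.0137, -0.0467], [0.9854, -0.0186, 0.1691, -0.4748], [-0.1688, 0.0171, 0.9855, -0.9828], [0.0, 0.0, 0.0, 1.0]] ['pixels', 'fx', 'fy', 'cx', 'cy', 'view', 'shot']
scene 378.7602804668084 378.7602804668084 255.50856745695603 187.686938297216 [[-0.0338, 0.9994, -0.0125, 0.053], [-0.5503, -0.0082, 0.8349, 0.2363], [0.8343, 0.035, 0.5502, -1.4319], [0.0, 0.0, 0.0, 1.0]] ['pixels', 'fx', 'fy', 'cx', 'cy', 'view', 'shot']
```

View pics/top0.png

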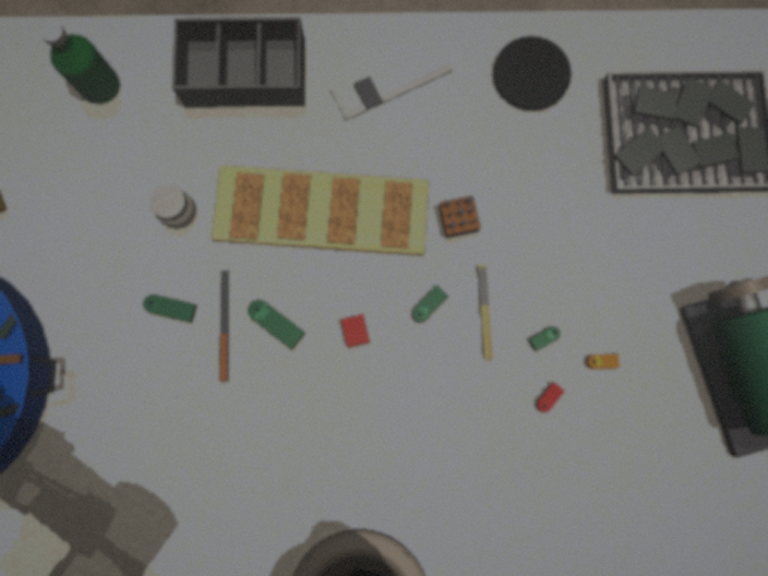

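View pics/scene0.png

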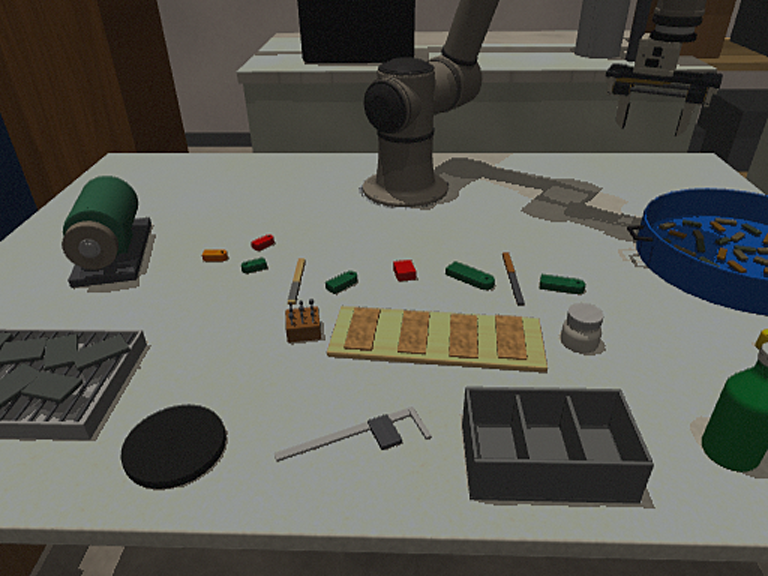

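Jar is at the left (+y) end, so pad_a..d take longest..shortest. Candidates in top0 view: green (276,323) longest, (170,308) second, (430,303) third, (545,338) shortest. Look-alikes: orange (603,361), red (549,397), red block (355,330), plus the green bottle and motor. I choose the four greens. Next I fit their poses and check in a crop.

```bash
cat > h.py <<'E'
import cv2,numpy as np
from scipy.optimize import minimize
DIM=dict(stone_longest=(.096,.034),stone_second=(.080,.030),stone_third=(.064,.026),stone_shortest=(.048,.022))
def proj(p,X):
    X=np.atleast_2d(X);c=X@p['view'][:3,:3].T+p['view'][:3,3]
    return np.c_[p['cx']+p['fx']*c[:,0]/-c[:,2],p['cy']+p['fy']*c[:,1]/c[:,2]]
def back(p,uv,z):
    R,t=p['view'][:3,:3],p['view'][:3,3];o=-R.T@t
    d=R.T@np.array([(uv[0]-p['cx'])/p['fx'],-(uv[1]-p['cy'])/p['fy'],-1]);return o+d*(z-o[2])/d[2]
def prism(L,W,pose,z0,z1,rnd=True):
    x,y,a=pose;r=W/2
    o=[(-L/2,-r),(-L/2,r)]
    if rnd:o+=[(L/2-r+r*np.cos(t),r*np.sin(t)) for t in np.linspace(np.pi/2,-np.pi/2,13)]
    else:o+=[(L/2,r),(L/2,-r)]
    o=np.array(o);q=o@np.array([[np.cos(a),np.sin(a)],[-np.sin(a),np.cos(a)]])+[x,y]
    return np.r_[np.c_[q,np.full(len(q),z0)],np.c_[q,np.full(len(q),z1)]]
def mask(p,kind):
    b=cv2.GaussianBlur(p['pixels'],(3,3),0);h=cv2.cvtColor(b,cv2.COLOR_RGB2HSV)
    H,S,V=[h[:,:,i].astype(int) for i in range(3)]
    m=(H>50)&(H<95)&(S>95) if kind=='green' else (H<18)&(S>85)
    return m.astype(np.uint8)
def blob(m,uv,rad=12):
    n,l,st,c=cv2.connectedComponentsWithStats(m,connectivity=4)
    i=min((i for i in range(1,n) if st[i,4]>30),key=lambda i:np.hypot(*(c[i]-uv)))
    return (l==i).astype(np.uint8),c[i]
def iou(p,b,X):
    K=8;u=proj(p,X);lo=np.floor(u.min(0)).astype(int)-6;hi=np.ceil(u.max(0)).astype(int)+6
    h=cv2.convexHull(((u-lo+.5)*K).astype(np.float32));im=np.zeros(((hi-lo)[1]*K,(hi-lo)[0]*K),np.uint8)
    cv2.fillPoly(im,[np.round(h).astype(np.int32)],255)
    a=cv2.resize(im,None,fx=1/K,fy=1/K,interpolation=cv2.INTER_AREA)/255.
    c=b[lo[1]:hi[1],lo[0]:hi[0]].astype(float)
    I=np.minimum(a,c).sum();return I/(a.sum()+b.sum()-I)
def fit(p,b,L,W,z0,z1,rnd,g):
    best=None
    for a in (g[2],g[2]+np.pi) if rnd else (g[2],):
        x0=np.array([g[0],g[1],a]);sim=np.array([x0,x0+[.008,0,0],x0+[0,.008,0],x0+[0,0,.15]])
        r=minimize(lambda v:-iou(p,b,prism(L,W,v,z0,z1,rnd)),x0,method='Nelder-Mead',options=dict(initial_simplex=sim,xatol=1e-4,fatol=1e-5))
        if best is None or r.fun<best.fun:best=r
    return best.x,-best.fun
def guess(p,b,z):
    ys,xs=np.nonzero(b);P=np.array([back(p,(x,y),z)[:2] for x,y in zip(xs,ys)])
    w,v=np.linalg.eigh(np.cov(P.T));return [*P.mean(0),np.arctan2(v[1,1],v[0,1])]
E
python3 - <<'E'
from h import *
import pickle
T=pickle.load(open('top.pkl','rb'));S=pickle.load(open('scene.pkl','rb'))
T0=T['pixels'].copy()
out=T0[:,:,::-1].copy();out=cv2.resize(out,None,fx=3,fy=3,interpolation=cv2.INTER_CUBIC)
px=dict(zip(DIM,[(276,323),(170,308),(430,303),(545,338)]))
pads=dict(a=(247,206),b=(294,207),c=(345,211),d=(397,214))
def run(n,kind,uv,L,W,z0,z1,rnd):
    uv=np.array(uv)/1.5;zm=(z0+z1)/2;res=[]
    for p in(T,S):
        u=uv if p is T else proj(S,np.r_[res[0][0][:2],zm])[0]
        b,c=blob(mask(p,kind),u);g=guess(p,b,zm)
        if not rnd and abs(np.cos(g[2]))<.7:g[2]+=np.pi/2
        res.append(fit(p,b,L,W,z0,z1,rnd,g if p is T else list(res[0][0])));
        if p is T:cv2.polylines(out,[np.round((cv2.convexHull(proj(T,prism(L,W,res[0][0],z0,z1,rnd)).astype(np.float32))+.5)*3).astype(int)],1,(255,255,255),1)
    print(n,[(np.round(r[0],4).tolist(),round(r[1],3)) for r in res])
for n in DIM: run(n,'green',px[n],*DIM[n],0,.016,True)
for n in pads: run(n,'cork',pads[n],.108,.044,.012,.016,False)
print('jar',back(T,np.array((168,195))/1.5,.06),'block',back(T,np.array((460,215))/1.5,.05))
for n,u in dict(knife1a=(225,271),k1b=(224,380),k2a=(482,266),k2b=(488,358),redblk=(355,330),orange=(603,361),red=(549,397)).items(): print(n,back(T,np.array(u)/1.5,.008)[:2].round(3))
cv2.imwrite('pics/fit.png',cv2.resize(out[310:830,260:1260],(800,416)))
E
```

```text
Traceback (most recent call last):
  File "h.py", line 37, in fit
    r=minimize(lambda v:-iou(p,b,prism(L,W,v,z0,z1,rnd)),x0,method='Nelder-Mead',options=dict(initial_simplex=sim,xatol=1e-4,fatol=1e-5))
  File "h.py", line 37, in <lambda>
    r=minimize(lambda v:-iou(p,b,prism(L,W,v,z0,z1,rnd)),x0,method='Nelder-Mead',options=dict(initial_simplex=sim,xatol=1e-4,fatol=1e-5))
                         ~~~^^^^^^^^^^^^^^^^^^^^^^^^^^^^
  File "h.py", line 32, in iou
    I=np.minimum(a,c).sum();return I/(a.sum()+b.sum()-I)
      ~~~~~~~~~~^^^^^
ValueError: operands could not be broadcast together with shapes (58,53) (58,19)
```

```bash
python3 - <<'E'
from h import *
import pickle
for n,us in(('top',[(280,327),(170,308),(430,303),(545,338),(247,206),(397,214),(320,240),(300,400)]),('scene',[(470,275),(563,284),(341,283),(254,266),(362,328),(510,337),(435,350)])):
    p=pickle.load(open(n+'.pkl','rb'));h=cv2.cvtColor(cv2.GaussianBlur(p['pixels'],(3,3),0),cv2.COLOR_RGB2HSV)
    print(n,[h[int(v/1.5),int(u/1.5)].tolist() for u,v in us])
    for k in('green','cork'):
        st=cv2.connectedComponentsWithStats(mask(p,k),connectivity=4);print(k,[(s[4],c.round().tolist()) for s,c in zip(st[2][1:],st[3][1:]) if s[4]>30])
E
```

```text
top [[68, 84, 88], [70, 88, 81], [69, 81, 94], [68, 81, 95], [15, 124, 128], [15, 123, 126], [31, 64, 136], [60, 4, 137]]
green [(np.int32(413), [50.0, 38.0]), (np.int32(171), [509.0, 236.0])]
cork [(np.int32(660), [164.0, 137.0]), (np.int32(663), [195.0, 137.0]), (np.int32(648), [229.0, 140.0]), (np.int32(666), [264.0, 143.0]), (np.int32(439), [306.0, 145.0]), (np.int32(285), [236.0, 220.0]), (np.int32(124), [149.0, 238.0]), (np.int32(82), [407.0, 240.0]), (np.int32(41), [5.0, 239.0]), (np.int32(190), [366.0, 265.0])]
scene [[73, 172, 71], [74, 183, 64], [73, 175, 67], [71, 142, 43], [16, 145, 128], [16, 145, 128], [27, 101, 147]]
green [(np.int32(1195), [71.0, 137.0]), (np.int32(97), [169.0, 177.0]), (np.int32(286), [313.0, 183.0]), (np.int32(156), [227.0, 188.0]), (np.int32(235), [375.0, 189.0]), (np.int32(2289), [493.0, 281.0])]
cork [(np.int32(12685), [56.0, 57.0]), (np.int32(85), [434.0, 12.0]), (np.int32(857), [473.0, 20.0]), (np.int32(109), [175.0, 161.0]), (np.int32(121), [143.0, 170.0]), (np.int32(65), [338.0, 175.0]), (np.int32(183), [269.0, 180.0]), (np.int32(447), [202.0, 216.0]), (np.int32(448), [241.0, 219.0]), (np.int32(447), [276.0, 221.0]), (np.int32(464), [309.0, 224.0]), (np.int32(477), [340.0, 224.0]), (np.int32(527), [12.0, 372.0])]
```

```bash
sed -i "s/(S>95)/(S>(42 if V[200,250]<0 or p['fx']>400 else 85))/; s/(H<18)&(S>85)/(H<22)\&(S>88)/" h.py
cat > m.py <<'E'
from h import *
import pickle
T=pickle.load(open('top.pkl','rb'));S=pickle.load(open('scene.pkl','rb'))
out=cv2.resize(T['pixels'][:,:,::-1],None,fx=3,fy=3,interpolation=cv2.INTER_CUBIC)
px=dict(zip(DIM,[(276,323),(170,308),(430,303),(545,338)]))
pads=dict(a=(247,206),b=(294,207),c=(345,211),d=(397,214))
def run(n,kind,uv,L,W,z0,z1,rnd):
    uv=np.array(uv)/1.5;zm=(z0+z1)/2;res=[]
    for p in(T,S):
        u=uv if p is T else proj(S,np.r_[res[0][0][:2],zm])[0]
        b,c=blob(mask(p,kind),u);g=guess(p,b,zm)
        if not rnd and abs(np.cos(g[2]))<.7:g[2]+=np.pi/2
        res.append(fit(p,b,L,W,z0,z1,rnd,g if p is T else list(res[0][0])));
        if p is T:cv2.polylines(out,[np.round((cv2.convexHull(proj(T,prism(L,W,res[0][0],z0,z1,rnd)).astype(np.float32))+.5)*3).astype(int)],1,(255,255,255),1)
    print(n,[(np.round(r[0],4).tolist(),round(r[1],3),) for r in res])
for n in DIM: run(n,'green',px[n],*DIM[n],0,.016,True)
for n in pads: run(n,'cork',pads[n],.108,.044,.012,.016,False)
print('jar',back(T,np.array((168,195))/1.5,.06),'block',back(T,np.array((460,215))/1.5,.05))
for n,u in dict(knife1a=(225,271),k1b=(224,380),k2a=(482,266),k2b=(488,358),redblk=(355,330),orange=(603,361),red=(549,397)).items(): print(n,back(T,np.array(u)/1.5,.008)[:2].round(3))
cv2.imwrite('pics/fit.png',cv2.resize(out[310:830,260:1260],(800,416)))
E
python3 m.py
```

```text
stone_longest [([0.4183, 0.1232, 0.9004], np.float64(0.85)), ([0.4176, 0.1264, 0.793], np.float64(0.789))]
stone_second [([0.446, 0.2894, 1.2651], np.float64(0.793)), ([0.4423, 0.2912, 1.3439], np.float64(0.756))]
stone_third [([0.4429, -0.1172, 2.3991], np.float64(0.804)), ([0.4369, -0.1143, 2.5423], np.float64(0.761))]
stone_shortest [([0.3877, -0.2996, 5.1358], np.float64(0.75)), ([0.3838, -0.2949, 8.3135], np.float64(0.691))]
a [([0.6067, 0.1688, 3.044], np.float64(0.95)), ([0.6058, 0.1707, 3.0549], np.float64(0.937))]
b [([0.605, 0.0939, 3.053], np.float64(0.952)), ([0.6036, 0.0962, 3.0638], np.float64(0.952))]
c [([0.5965, 0.0142, 3.0416], np.float64(0.954)), ([0.5952, 0.0164, 3.0527], np.float64(0.947))]
d [([0.5878, -0.0702, 3.0404], np.float64(0.956)), ([0.5885, -0.0677, 3.0568], np.float64(0.947))]
jar [0.61109183 0.27880177 0.06      ] block [ 0.57451038 -0.16809898  0.05      ]
knife1a [0.501 0.202]
k1b [0.331 0.2  ]
k2a [ 0.502 -0.205]
k2b [ 0.356 -0.208]
redblk [ 0.404 -0.002]
orange [ 0.348 -0.387]
red [ 0.295 -0.299]
```

View pics/fit.png

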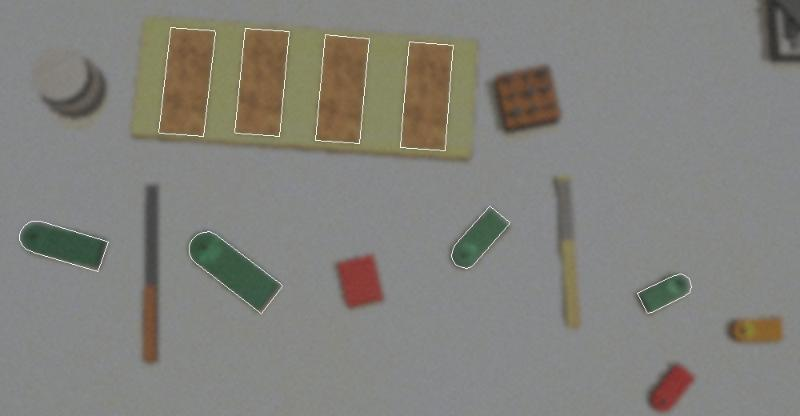

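Pictures: the jar is at the left end and the four fits sit on the right green stones, with the rounded ends and hole marks at the +x ends as fitted. I'm starting towards stone_second, the nearest one, and will refine its pose from the saved pictures.

Call:
carry_out([
  [[0, 0, 0], 0.176, 1],
  [[0, 0, 0], 0.176, 1],
  [[0, 0, 0], 0.176, 1],
  [[0, 0, 0], 0.176, 1],
  [[0, 0, 0], 0.176, 1],
  [[0, 0, 0], 0.176, 1],
  [[0, 0, 0], 0.176, 1],
  [[0, 0, 0], 0.176, 1],
  [[-0.0154, 0.0363, 0.017], 0, 1],
  [[-0.0154, 0.0363, 0.017], 0, 1],
  [[-0.0154, 0.0363, 0.017], 0, 1],
  [[-0.0154, 0.0363, 0.017], 0, 1],
  [[-0.0154, 0.0363, 0.017], 0, 1],
  [[-0.0154, 0.0363, 0.017], 0, 1],
  [[-0.0154, 0.0363, 0.017], 0, 1],
  [[0, 0, 0], 0, 1],
], newtons=20)

```text
time: 2.1
tool_pos: [0.4473, 0.2879, 0.1231]
tool_rot: [-3.14, 0.002, 1.263]
contact_force: [-1.1, 0.2, 0.1]
opening: 0.0917
grip_force: 0.0
```

```bash
cat >> h.py <<'E'
def mask(p,kind):
    b=cv2.GaussianBlur(p['pixels'],(3,3),0).astype(int);R,G,B=b[:,:,0],b[:,:,1],b[:,:,2]
    top=p['fx']>400
    m=(G-R>(13 if top else 20)) if kind=='green' else (R-B>48)&(R-G>14)
    return cv2.morphologyEx(m.astype(np.uint8),cv2.MORPH_CLOSE,np.ones((3,3),np.uint8))
def go(x,y,z,yaw):
    "turn about tool z, then shifts in the turned tool frame"
    from cell import robot
    s=robot.observe();t=s['tool_pos'];w=s['tool_rot'][2]
    d=(yaw-w+np.pi/2)%np.pi-np.pi/2;n=w+d;e=np.array([x,y])-t[:2]
    print('turn',round(-d,4),'dx',round(e@[np.cos(n),np.sin(n)],4),'dy',round(e@[np.sin(n),-np.cos(n)],4),'dz',round(t[2]-z,4),'| t',s['time'],np.round(t,4),np.round(s['tool_rot'],3),'open',round(s['opening'],4),'q6',round(s['qpos'][5],2))
E
python3 m.py | head -8
python3 -c "
from h import *;go(.446,.290,.12,1.265)"
```

```text
stone_longest [([0.4194, 0.1241, 0.8995], np.float64(0.896)), ([0.4074, 0.1288, 0.7964], np.float64(0.64))]
stone_second [([0.4468, 0.2919, 1.3209], np.float64(0.821)), ([0.4357, 0.2923, 1.2887], np.float64(0.603))]
stone_third [([0.4424, -0.1179, 2.3417], np.float64(0.862)), ([0.4286, -0.1159, 2.5093], np.float64(0.593))]
stone_shortest [([0.3874, -0.2989, 5.1953], np.float64(0.822)), ([0.3815, -0.2997, 5.7076], np.float64(0.496))]
a [([0.6078, 0.1687, 3.0575], np.float64(0.925)), ([0.6056, 0.1708, 3.051], np.float64(0.933))]
b [([0.6052, 0.0939, 3.0549], np.float64(0.928)), ([0.6052, 0.0961, 3.068], np.float64(0.299))]
c [([0.5972, 0.014, 3.0445], np.float64(0.928)), ([0.5955, 0.0165, 3.0507], np.float64(0.286))]
d [([0.5877, -0.0703, 3.0294], np.float64(0.926)), ([0.5881, -0.0681, 3.059], np.float64(0.279))]
turn -0.0017 dx 0.0016 dy -0.0019 dz 0.0031 | t 2.1 [0.4473 0.2879 0.1231] [-3.140e+00  2.000e-03  1.263e+00] open 0.0917 q6 0.74
```

Call:
carry_out([
  [[0.0024, -0.003, 0.025], -0.037, 1],
  [[0, 0, 0.03], 0, 1],
  [[0, 0, 0.026], 0, 1],
  [[0, 0, 0.014], 0, 1],
  [[0, 0, 0.008], 0, 1],
  [[0, 0, 0], 0, 0.6],
  [[0, 0, 0], 0, 0.2],
  [[0, 0, 0], 0, 0.2],
  [[0, 0, 0], 0, 0.2],
  [[0, 0, 0], 0, 0.2],
  [[0, 0, 0], 0, 0.2],
  [[0, 0, 0], 0, 0.2],
], newtons=20)

```text
time: 3.6
tool_pos: [0.4444, 0.2932, 0.0217]
tool_rot: [3.141, -0.0, 1.304]
contact_force: [-0.4, -0.1, 1.3]
opening: 0.0298
grip_force: 20.0
```

Call:
carry_out([
  [[0, 0, -0.025], 0, 0.2],
  [[0, 0, -0.03], 0.1745, 0.2],
  [[0, 0, -0.03], 0.1745, 0.2],
  [[0, 0, -0.015], 0.1745, 0.2],
  [[0, 0, 0], 0.1745, 0.2],
  [[0, 0, 0], 0.1745, 0.2],
  [[0, 0, 0], 0.1745, 0.2],
  [[0, 0, 0], 0.1745, 0.2],
  [[0, 0, 0], 0.1745, 0.2],
  [[0.0257, 0.0261, 0], 0, 0.2],
  [[0.0257, 0.0261, 0], 0, 0.2],
  [[0.0257, 0.0261, 0], 0, 0.2],
  [[0.0257, 0.0261, 0], 0, 0.2],
  [[0.0257, 0.0261, 0], 0, 0.2],
  [[0.0257, 0.0261, 0], 0, 0.2],
  [[0.0257, 0.0261, 0], 0, 0.2],
  [[0, 0, 0], 0, 0.2],
  [[0, 0, 0], 0, 0.2],
])

```text
time: 5.85
tool_pos: [0.606, 0.0949, 0.1213]
tool_rot: [-3.141, 0.001, -0.093]
contact_force: [0.0, -0.3, -0.9]
opening: 0.0299
grip_force: 20.0
```

```bash
python3 - <<'E'
from h import *
go(.6045+.002,.095,.0385,3.05)
from cell import robot
print(robot.observe()['grip_force'])
p=robot.read_camera('scene');cv2.imwrite('pics/s1.png',cv2.resize(p['pixels'][150:300,120:440,::-1],None,fx=2.4,fy=2.4,interpolation=cv2.INTER_CUBIC))
E
```

```text
turn -0.0009 dx 0.0005 dy -0.0002 dz 0.0828 | t 5.85 [0.606  0.0949 0.1213] [-3.141e+00  1.000e-03 -9.300e-02] open 0.0299 q6 1.69
19.97449368238449
```

View pics/s1.png

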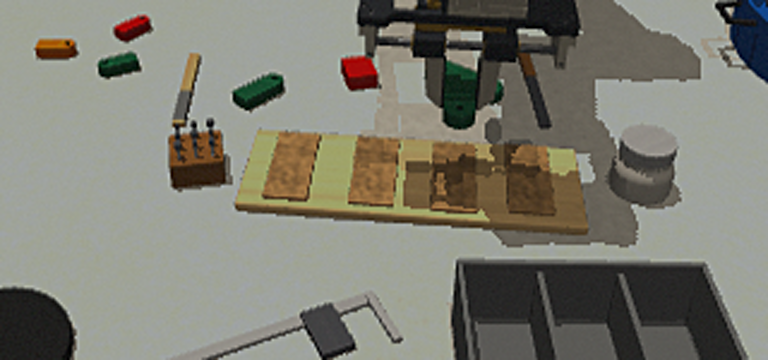

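The picture shows the stone held level at (460,95), above pad_b at (455,175). Lowering it now.

Call:
carry_out([
  [[0.0005, 0, 0.025], 0, 0.2],
  [[0, 0, 0.025], 0, 0.2],
  [[0, 0, 0.02], 0, 0.2],
  [[0, 0, 0.008], 0, 0.2],
  [[0, 0, 0.0045], 0, 0.2],
  [[0, 0, 0], 0, 0.2],
  [[0, 0, 0], 0, 0.2],
  [[0, 0, 0], 0, 0.6],
  [[0, 0, 0], 0, 0.6],
  [[0, 0, 0], 0, 0.6],
  [[0, 0, -0.01], 0, 0.6],
  [[0, 0, -0.025], 0, 0.6],
  [[0, 0, -0.025], 0, 0.6],
  [[0, 0, -0.025], 0, 0.9],
  [[0, 0, 0], 0, 0.9],
])

```text
time: 7.78
tool_pos: [0.6085, 0.0946, 0.1269]
tool_rot: [-3.141, -0.005, -0.092]
contact_force: [-0.8, -0.8, -1.0]
opening: 0.0699
grip_force: 0.0
```

```bash
python3 -c "
from h import *;go(.4185,.124,.12,.89)"
```

```text
turn -0.9822 dx -0.0968 dy -0.1661 dz 0.0069 | t 7.775 [0.6085 0.0946 0.1269] [-3.141 -0.005 -0.092] open 0.0699 q6 1.69
```

Call:
carry_out([
  [[0, 0, 0], -0.1637, 1],
  [[0, 0, 0], -0.1637, 1],
  [[0, 0, 0], -0.1637, 1],
  [[0, 0, 0], -0.1637, 1],
  [[0, 0, 0], -0.1637, 1],
  [[0, 0, 0], -0.1637, 1],
  [[-0.0194, -0.0332, 0.0014], 0, 1],
  [[-0.0194, -0.0332, 0.0014], 0, 1],
  [[-0.0194, -0.0332, 0.0014], 0, 1],
  [[-0.0194, -0.0332, 0.0014], 0, 1],
  [[-0.0194, -0.0332, 0.0014], 0, 1],
  [[0, 0, 0], 0, 1],
  [[0, 0, 0], 0, 1],
])

```text
time: 9.4
tool_pos: [0.4178, 0.1237, 0.1172]
tool_rot: [3.141, -0.001, 0.89]
contact_force: [1.0, -0.2, 1.2]
opening: 0.092
grip_force: 0.0
```

```bash
python3 - <<'E'
from h import *
go(.4185,.124,.0215,.89)
from cell import robot
for n,sl in(('top',np.s_[90:200,110:330]),('scene',np.s_[170:270,180:400])):
    p=robot.read_camera(n)
    im=p['pixels'][sl][:,:,::-1]; cv2.imwrite(f'pics/b_{n}.png',cv2.resize(im,None,fx=3,fy=3,interpolation=cv2.INTER_CUBIC))
    u=proj(p,[.605,.095,.024])[0]
    b,c=blob(mask(p,'green'),u);print(n,c,b.sum(),u,fit(p,b,.080,.030,.016,.032,True,[.605,.095,-.09]))
E
cd pics; python3 -c "
import cv2,numpy as np;cv2.imwrite('b.png',np.vstack([cv2.imread('b_top.png')[:300,:660],cv2.imread('b_scene.png')[:300,:660]]))"
```

```text
turn 0.0002 dx 0.0006 dy 0.0004 dz 0.0957 | t 9.4 [0.4178 0.1237 0.1172] [ 3.141e+00 -1.000e-03  8.900e-01] open 0.092 q6 0.79
top [195.13569322 135.75811209] 339 [194.39115484 135.69944587] (array([ 0.60933636,  0.09395226, -0.03524552]), np.float64(0.7584358384951482))
scene [308.508 218.012] 250 [308.41942237 219.86358063] (array([0.59054254, 0.09570296, 3.03776652]), np.float64(0.7998240764011058))
```

View pics/b.png

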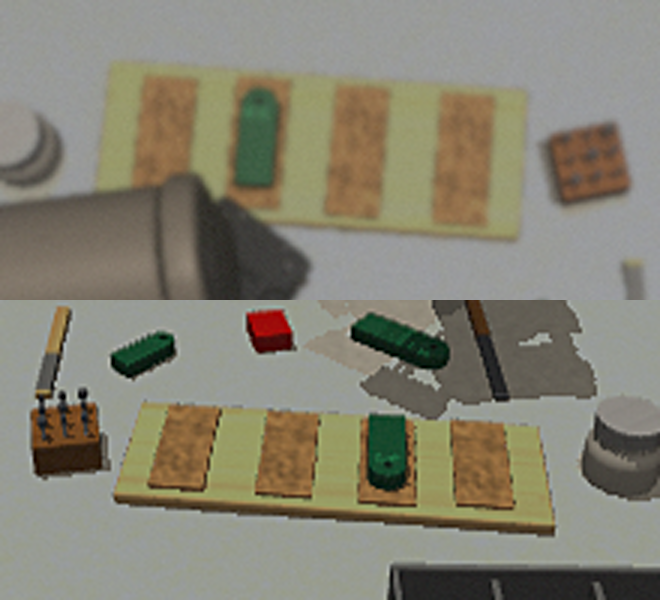

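Stone_second lies on pad_b (top crop 255,140) with its rounded end pointing away; the pad is visible all round. The picture doesn't settle whether it is a few mm off lengthwise, so I'm remeasuring with a better mask before continuing.

```bash
cat >> h.py <<'E'
PAD=dict(a=(.606,.170,-.09),b=(.6045,.095,-.085),c=(.596,.0153,-.093),d=(.588,-.069,-.093))
def onpad(p,pad,L,W):
    "stone pose relative to pad, both fitted in one picture"
    b=cv2.GaussianBlur(p['pixels'],(3,3),0).astype(int);R,G,B=b[:,:,0],b[:,:,1],b[:,:,2]
    reg=np.zeros(R.shape,np.uint8);cv2.fillPoly(reg,[np.round(cv2.convexHull(proj(p,prism(.112,.054,PAD[pad],.012,.036,False)).astype(np.float32))).astype(np.int32)],1)
    top=p['fx']>400
    m=((G-R>(1 if top else 6))&(reg>0)).astype(np.uint8)
    m=cv2.morphologyEx(m,cv2.MORPH_OPEN,np.ones((3,3),np.uint8));n,l,st,c=cv2.connectedComponentsWithStats(m);m=(l==1+np.argmax(st[1:,4])).astype(np.uint8)
    s,q=fit(p,m,L,W,.016,.032,True,list(PAD[pad]))
    return s,round(q,3),m
def fresh(p,uvw,name,thr=None):
    b=cv2.GaussianBlur(p['pixels'],(3,3),0).astype(int);d=b[:,:,1]-b[:,:,0]
    m=(d>(thr or (12 if p['fx']>400 else 10))).astype(np.uint8);m=cv2.morphologyEx(m,cv2.MORPH_CLOSE,np.ones((3,3),np.uint8))
    m,c=blob(m,proj(p,[uvw[0],uvw[1],.008])[0]);return fit(p,m,*DIM[name],0,.016,True,list(uvw))
E
cat > rel.py <<'E'
from h import *
import pickle,sys
from cell import robot
for pad,name in zip(sys.argv[1::2],sys.argv[2::2]):
  for n in('top','scene'):
    p=robot.read_camera(n);p0=pickle.load(open(n+'.pkl','rb'))
    zb,_=blob((lambda p:(lambda b:((b[:,:,0]-b[:,:,1]>(14))&(b[:,:,0]-b[:,:,2]>48)).astype(np.uint8))(cv2.GaussianBlur(p['pixels'],(3,3),0).astype(int)))(p0),proj(p0,[*PAD[pad][:2],.016])[0])
    pf,q=fit(p0,zb,.108,.044,.012,.016,False,list(PAD[pad]))
    s,qs,m=onpad(p,pad,*DIM[name]);d=s[:2]-pf[:2];a=pf[2]
    print(pad,n,'pad',pf.round(4),round(q,3),'stone',s.round(4),qs,'| along',round(d@[np.cos(a),np.sin(a)],4),'across',round(d@[-np.sin(a),np.cos(a)],4),'dyaw',round((s[2]-a+1.57)%np.pi-1.57,3))
E
python3 rel.py b stone_second
python3 - <<'E'
from h import *
import pickle
for n in('top','scene'):
    p=pickle.load(open(n+'.pkl','rb'))
    for s,g in dict(stone_longest=(.4185,.124,.89),stone_second=(.445,.291,1.3),stone_third=(.441,-.117,2.39),stone_shortest=(.3865,-.298,5.18)).items():
        r=fresh(p,g,s);print(n,s,r[0].round(4),round(r[1],3))
E
```

```text
b top pad [ 0.6051  0.0941 -0.0796] 0.926 stone [ 0.6074  0.0926 -0.0533] 0.855 | along 0.0024 across -0.0012 dyaw 0.026
b scene pad [ 0.603   0.0962 -0.0758] 0.947 stone [ 0.6025  0.0949 -0.0984] 0.906 | along -0.0004 across -0.0013 dyaw -0.023
top stone_longest [0.4202 0.1248 0.9037] 0.909
top stone_second [0.4468 0.2917 1.303 ] 0.84
top stone_third [ 0.4424 -0.1177  2.3684] 0.869
top stone_shortest [ 0.3875 -0.2988  5.1731] 0.835
scene stone_longest [0.4163 0.1267 0.9097] 0.932
scene stone_second [0.4422 0.2918 1.3388] 0.917
scene stone_third [ 0.4374 -0.1155  2.3798] 0.899
scene stone_shortest [ 0.3831 -0.2947  8.4366] 0.859
```

Call:
carry_out([
  [[0.0015, -0.001, 0.025], -0.015, 1],
  [[0, 0, 0.03], 0, 1],
  [[0, 0, 0.02], 0, 1],
  [[0, 0, 0.013], 0, 1],
  [[0, 0, 0.0077], 0, 1],
  [[0, 0, 0], 0, 0.6],
  [[0, 0, 0], 0, 0.2],
  [[0, 0, 0], 0, 0.2],
  [[0, 0, 0], 0, 0.2],
  [[0, 0, 0], 0, 0.2],
  [[0, 0, 0], 0, 0.2],
], newtons=25)

```text
time: 10.98
tool_pos: [0.4173, 0.1255, 0.0216]
tool_rot: [3.141, -0.0, 0.905]
contact_force: [-0.3, -0.3, -0.1]
opening: 0.0365
grip_force: 0.0
```

```bash
python3 -c "
from h import *;go(.606,.171,.12,-.08);go(.418,.1258,.12,.905)"
```

```text
turn 0.985 dx 0.1845 dy -0.0604 dz -0.0984 | t 10.975 [0.4173 0.1255 0.0216] [ 3.141 -0.     0.905] open 0.0365 q6 0.78
turn 0.0 dx 0.0007 dy 0.0004 dz -0.0984 | t 10.975 [0.4173 0.1255 0.0216] [ 3.141 -0.     0.905] open 0.0365 q6 0.78
```

Call:
carry_out([
  [[0, 0, 0], 0, 0.2],
  [[0, 0, 0], 0, 0.2],
  [[0, 0, 0], 0, 0.2],
  [[0, 0, -0.025], 0, 0.2],
  [[0, 0, -0.03], 0, 0.2],
  [[0, 0, -0.03], 0.1642, 0.2],
  [[0, 0, -0.015], 0.1642, 0.2],
  [[0, 0, 0], 0.1642, 0.2],
  [[0, 0, 0], 0.1642, 0.2],
  [[0, 0, 0], 0.1642, 0.2],
  [[0, 0, 0], 0.1642, 0.2],
  [[0.0308, -0.0101, 0], 0, 0.2],
  [[0.0308, -0.0101, 0], 0, 0.2],
  [[0.0308, -0.0101, 0], 0, 0.2],
  [[0.0308, -0.0101, 0], 0, 0.2],
  [[0.0308, -0.0101, 0], 0, 0.2],
  [[0.0308, -0.0101, 0], 0, 0.2],
  [[0, 0, 0], 0, 0.2],
  [[0, 0, 0], 0, 0.2],
])

```text
time: 13.35
tool_pos: [0.6051, 0.1709, 0.1207]
tool_rot: [3.141, 0.002, -0.08]
contact_force: [0.2, 0.4, -1.5]
opening: 0.0334
grip_force: 25.0
```

```bash
python3 -c "
from h import *;go(.6053,.171,.0385,-.08)"
```

```text
turn -0.0001 dx 0.0002 dy -0.0001 dz 0.0822 | t 13.35 [0.6051 0.1709 0.1207] [ 3.141e+00  2.000e-03 -8.000e-02] open 0.0334 q6 1.8
```

Call:
carry_out([
  [[0, 0, 0.025], 0, 0.2],
  [[0, 0, 0.025], 0, 0.2],
  [[0, 0, 0.02], 0, 0.2],
  [[0, 0, 0.008], 0, 0.2],
  [[0, 0, 0.0045], 0, 0.2],
  [[0, 0, 0], 0, 0.2],
  [[0, 0, 0], 0, 0.2],
  [[0, 0, 0], 0, 0.55],
  [[0, 0, 0], 0, 0.55],
  [[0, 0, 0], 0, 0.55],
  [[0, 0, -0.01], 0, 0.55],
  [[0, 0, -0.025], 0, 0.55],
  [[0, 0, -0.025], 0, 0.55],
  [[0, 0, -0.025], 0, 0.55],
  [[0, 0, 0], 0, 0.55],
])

```text
time: 15.22
tool_pos: [0.6077, 0.1714, 0.1268]
tool_rot: [-3.14, -0.005, -0.08]
contact_force: [1.1, 0.2, 0.3]
opening: 0.0504
grip_force: 0.0
```

```bash
python3 -c "
from h import *;go(.440,-.1166,.12,2.374)"
```

```text
turn 0.6874 dx 0.0793 dy 0.3237 dz 0.0068 | t 15.225 [0.6077 0.1714 0.1268] [-3.14  -0.005 -0.08 ] open 0.0504 q6 1.8
```

Call:
carry_out([
  [[0, 0, 0], 0.1719, 1],
  [[0, 0, 0], 0.1719, 1],
  [[0, 0, 0], 0.1719, 1],
  [[0, 0, 0], 0.1719, 1],
  [[0.0088, 0.036, 0], 0, 1],
  [[0.0088, 0.036, 0], 0, 1],
  [[0.0088, 0.036, 0], 0, 1],
  [[0.0088, 0.036, 0], 0, 1],
  [[0.0088, 0.036, 0], 0, 1],
  [[0.0088, 0.036, 0], 0, 1],
  [[0.0088, 0.036, 0], 0, 1],
  [[0.0088, 0.036, 0], 0, 1],
  [[0.0088, 0.036, 0], 0, 1],
  [[0, 0, 0], 0, 1],
  [[0, 0, 0], 0, 1],
])

```text
time: 17.1
tool_pos: [0.4382, -0.1167, 0.1237]
tool_rot: [-3.141, 0.001, -0.768]
contact_force: [-0.0, 0.6, 0.0]
opening: 0.0918
grip_force: 0.0
```

```bash
python3 rel.py a stone_longest b stone_second; python3 -c "
from h import *;go(.440,-.1166,.0215,2.374)"
```

```text
a top pad [ 0.6083  0.1693 -0.0836] 0.919 stone [ 0.611   0.1715 -0.1098] 0.855 | along 0.0025 across 0.0025 dyaw -0.026
a scene pad [ 0.6052  0.1706 -0.088 ] 0.933 stone [ 0.6049  0.1721 -0.0941] 0.933 | along -0.0004 across 0.0015 dyaw -0.006
b top pad [ 0.6051  0.0941 -0.0796] 0.926 stone [ 0.607   0.0926 -0.076 ] 0.866 | along 0.002 across -0.0013 dyaw 0.004
b scene pad [ 0.603   0.0962 -0.0758] 0.947 stone [ 0.6037  0.0947 -0.0939] 0.9 | along 0.0008 across -0.0014 dyaw -0.018
turn 0.0011 dx 0.0013 dy -0.0008 dz 0.1024 | t 17.3 [ 0.4385 -0.1162  0.1239] [-3.141  0.    -0.766] open 0.0916 q6 1.91
```

Call:
carry_out([
  [[0.0013, -0.0008, 0.025], 0, 1],
  [[0, 0, 0.03], 0, 1],
  [[0, 0, 0.026], 0, 1],
  [[0, 0, 0.013], 0, 1],
  [[0, 0, 0.0077], 0, 1],
  [[0, 0, 0], 0, 0.6],
  [[0, 0, 0], 0, 0.15],
  [[0, 0, 0], 0, 0.15],
  [[0, 0, 0], 0, 0.15],
  [[0, 0, 0], 0, 0.15],
  [[0, 0, 0], 0, 0.15],
  [[0, 0, 0], 0, 0.15],
  [[0, 0, 0], 0, 0.15],
  [[0, 0, 0], 0, 0.15],
], newtons=20)

```text
time: 19.05
tool_pos: [0.4398, -0.1173, 0.0223]
tool_rot: [-3.141, -0.0, -0.768]
contact_force: [-0.3, -0.3, -0.6]
opening: 0.0258
grip_force: 20.0
```

```bash
python3 -c "
from h import *;go(.5957,.0155,.12,-.09);go(.440,-.1166,.12,2.374)"
```

```text
turn -0.6778 dx 0.1434 dy -0.1463 dz -0.0977 | t 19.05 [ 0.4398 -0.1173  0.0223] [-3.141 -0.    -0.768] open 0.0258 q6 1.91
turn -0.0002 dx -0.0003 dy -0.0007 dz -0.0977 | t 19.05 [ 0.4398 -0.1173  0.0223] [-3.141 -0.    -0.768] open 0.0258 q6 1.91
```

Gripped. Lift, turn, and carry to pad_c.

Call:
carry_out([
  [[0, 0, -0.025], 0, 0.15],
  [[0, 0, -0.03], 0, 0.15],
  [[0, 0, -0.03], -0.1694, 0.15],
  [[0, 0, -0.0127], -0.1694, 0.15],
  [[0, 0, 0], -0.1694, 0.15],
  [[0, 0, 0], -0.1694, 0.15],
  [[0.0239, -0.0244, 0], 0, 0.15],
  [[0.0239, -0.0244, 0], 0, 0.15],
  [[0.0239, -0.0244, 0], 0, 0.15],
  [[0.0239, -0.0244, 0], 0, 0.15],
  [[0.0239, -0.0244, 0], 0, 0.15],
  [[0.0239, -0.0244, 0], 0, 0.15],
  [[0, 0, 0], 0, 0.15],
  [[0, 0, 0], 0, 0.15],
])

```text
time: 20.8
tool_pos: [0.5948, 0.0153, 0.1194]
tool_rot: [3.141, 0.002, -0.09]
contact_force: [-0.2, -0.4, -1.6]
opening: 0.0258
grip_force: 20.0
```

```bash
python3 -c "
from h import *;go(.5957,.0155,.039,-.09)"
```

```text
turn 0.0001 dx 0.0008 dy -0.0002 dz 0.0804 | t 20.8 [0.5948 0.0153 0.1194] [ 3.141e+00  2.000e-03 -9.000e-02] open 0.0258 q6 1.56
```

Call:
carry_out([
  [[0, 0, 0.025], 0, 0.15],
  [[0, 0, 0.025], 0, 0.15],
  [[0, 0, 0.018], 0, 0.15],
  [[0, 0, 0.008], 0, 0.15],
  [[0, 0, 0.0045], 0, 0.15],
  [[0, 0, 0], 0, 0.15],
  [[0, 0, 0], 0, 0.15],
  [[0, 0, 0], 0, 0.48],
  [[0, 0, 0], 0, 0.48],
  [[0, 0, 0], 0, 0.48],
  [[0, 0, -0.01], 0, 0.48],
  [[0, 0, -0.025], 0, 0.48],
  [[0, 0, -0.025], 0, 0.48],
  [[0, 0, -0.025], 0, 0.48],
  [[0, 0, 0], 0, 0.48],
  [[0, 0, 0], 0, 0.48],
])

```text
time: 22.8
tool_pos: [0.5953, 0.0156, 0.124]
tool_rot: [-3.141, 0.001, -0.09]
contact_force: [-0.3, -0.8, 0.1]
opening: 0.044
grip_force: 0.0
```

```bash
python3 -c "
from h import *;go(.3853,-.297,.12,5.17)"
```

```text
turn 1.023 dx 0.1877 dy 0.3265 dz 0.004 | t 22.8 [0.5953 0.0156 0.124 ] [-3.141e+00  1.000e-03 -9.000e-02] open 0.044 q6 1.56
```

Call:
carry_out([
  [[0, 0, 0], 0.1705, 0.6],
  [[0, 0, 0], 0.1705, 0.6],
  [[0, 0, 0], 0.1705, 0.6],
  [[0, 0, 0], 0.1705, 0.6],
  [[0, 0, 0], 0.1705, 0.6],
  [[0, 0, 0], 0.1705, 0.6],
  [[0.0188, 0.0327, 0], 0, 0.6],
  [[0.0188, 0.0327, 0], 0, 0.6],
  [[0.0188, 0.0327, 0], 0, 0.6],
  [[0.0188, 0.0327, 0], 0, 0.6],
  [[0.0188, 0.0327, 0], 0, 0.6],
  [[0.0188, 0.0327, 0], 0, 0.6],
  [[0.0188, 0.0327, 0], 0, 0.6],
  [[0.0188, 0.0327, 0], 0, 0.6],
  [[0.0188, 0.0327, 0], 0, 0.6],
  [[0.0188, 0.0327, 0], 0, 0.6],
  [[0, 0, 0], 0, 0.6],
  [[0, 0, 0], 0, 0.6],
])

```text
time: 25.05
tool_pos: [0.3852, -0.2969, 0.1237]
tool_rot: [3.141, 0.002, -1.114]
contact_force: [-0.5, 0.8, 0.1]
opening: 0.0553
grip_force: 0.0
```

```bash
python3 rel.py c stone_third; python3 -c "
from h import *;go(.3853,-.297,.0215,5.17)"
```

```text
c top pad [ 0.5969  0.0142 -0.0937] 0.926 stone [0.5956 0.0138 3.0734] 0.836 | along -0.0013 across -0.0005 dyaw 0.025
c scene pad [ 0.5952  0.0166 -0.087 ] 0.942 stone [0.5939 0.016  3.0588] 0.9 | along -0.0013 across -0.0007 dyaw 0.004
turn 0.001 dx 0.0002 dy 0.0006 dz 0.1026 | t 25.15 [ 0.3857 -0.2966  0.1241] [ 3.142e+00  1.000e-03 -1.112e+00] open 0.055 q6 1.87
```

Pad_c is good. Now I grasp the shortest.

Call:
carry_out([
  [[0, 0.0003, 0.025], 0, 0.6],
  [[0, 0, 0.03], 0, 0.6],
  [[0, 0, 0.026], 0, 0.6],
  [[0, 0, 0.013], 0, 0.6],
  [[0, 0, 0.0077], 0, 0.6],
  [[0, 0, 0], 0, 0.6],
  [[0, 0, 0], 0, 0.1],
  [[0, 0, 0], 0, 0.1],
  [[0, 0, 0], 0, 0.1],
  [[0, 0, 0], 0, 0.1],
  [[0, 0, 0], 0, 0.1],
  [[0, 0, 0], 0, 0.1],
  [[0, 0, 0], 0, 0.1],
])

```text
time: 26.78
tool_pos: [0.3853, -0.2978, 0.023]
tool_rot: [-3.141, -0.0, -1.113]
contact_force: [0.0, 0.6, 4.7]
opening: 0.0215
grip_force: 20.0
```

```bash
python3 -c "
from h import *;go(.588,-.069,.13,-.09);go(.3853,-.297,.12,5.17)"
```

```text
turn -1.0232 dx 0.1813 dy -0.2461 dz -0.107 | t 26.775 [ 0.3853 -0.2978  0.023 ] [-3.141 -0.    -1.113] open 0.0215 q6 1.87
turn -0.0 dx -0.0008 dy -0.0004 dz -0.097 | t 26.775 [ 0.3853 -0.2978  0.023 ] [-3.141 -0.    -1.113] open 0.0215 q6 1.87
```

Call:
carry_out([
  [[0, 0, -0.025], 0, 0.1],
  [[0, 0, -0.03], 0, 0.1],
  [[0, 0, -0.03], -0.1705, 0.1],
  [[0, 0, -0.022], -0.1705, 0.1],
  [[0, 0, 0], -0.1705, 0.1],
  [[0, 0, 0], -0.1705, 0.1],
  [[0, 0, 0], -0.1705, 0.1],
  [[0, 0, 0], -0.1705, 0.1],
  [[0.0227, -0.0308, 0], 0, 0.1],
  [[0.0227, -0.0308, 0], 0, 0.1],
  [[0.0227, -0.0308, 0], 0, 0.1],
  [[0.0227, -0.0308, 0], 0, 0.1],
  [[0.0227, -0.0308, 0], 0, 0.1],
  [[0.0227, -0.0308, 0], 0, 0.1],
  [[0.0227, -0.0308, 0], 0, 0.1],
  [[0.0227, -0.0308, 0], 0, 0.1],
  [[0, 0, 0], 0, 0.1],
  [[0, 0, 0], 0, 0.1],
])

```text
time: 29.02
tool_pos: [0.5874, -0.0689, 0.1292]
tool_rot: [3.142, 0.002, -0.09]
contact_force: [0.1, 0.4, -1.3]
opening: 0.0217
grip_force: 20.0
```

```bash
python3 - <<'E'
from h import *
import pickle
go(.5888,-.069,.0395,-.09)
from cell import robot
p=robot.read_camera('scene');im=p['pixels'].copy()
# where points at the height of the block / burr tops would project
for z in (.05,.075): print(z,proj(p,[[.575,-.168,z],[.585,-.168,z]]).round(1).tolist())
cv2.imwrite('pics/s2.png',cv2.resize(im[120:260,160:400,::-1],None,fx=3.3,fy=3.3,interpolation=cv2.INTER_CUBIC))
E
```

```text
turn 0.0001 dx 0.0014 dy 0.0 dz 0.0897 | t 29.025 [ 0.5874 -0.0689  0.1292] [ 3.142e+00  2.000e-03 -9.000e-02] open 0.0217 q6 1.41
0.05 [[200.6, 202.7], [200.0, 205.1]]
0.075 [[199.6, 194.3], [199.0, 196.7]]
```

View pics/s2.png

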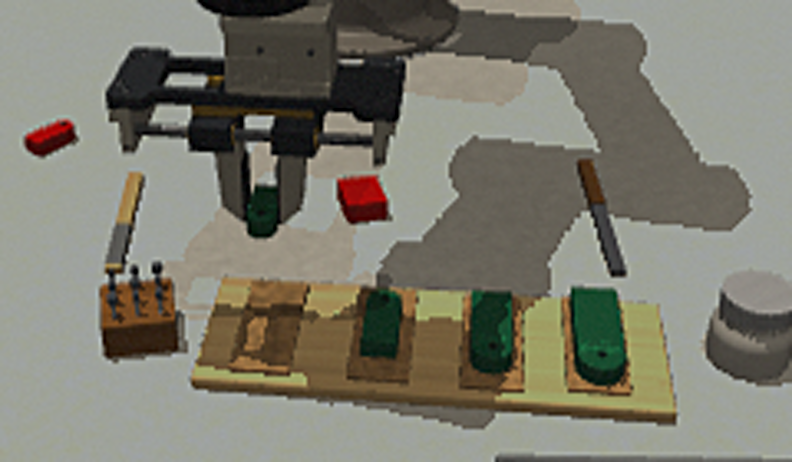

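The shortest stone is held over pad_d (crop 262,210). The burr block with its burrs is only about 50 mm high, so the gripper body clears it. Lowering now.

Call:
carry_out([
  [[0.001, 0, 0.03], 0, 0.1],
  [[0, 0, 0.03], 0, 0.1],
  [[0, 0, 0.018], 0, 0.1],
  [[0, 0, 0.0075], 0, 0.1],
  [[0, 0, 0.0042], 0, 0.1],
  [[0, 0, 0], 0, 0.1],
  [[0, 0, 0], 0, 0.1],
  [[0, 0, 0], 0, 0.45],
  [[0, 0, 0], 0, 0.45],
  [[0, 0, 0], 0, 0.45],
  [[0, 0, -0.01], 0, 0.45],
  [[0, 0, -0.03], 0, 0.45],
  [[0, 0, -0.04], 0, 0.45],
  [[0, 0, -0.03], 0, 0.45],
  [[-0.05, 0, -0.02], 0, 0.45],
  [[-0.05, 0, 0], 0, 0.45],
  [[-0.05, 0, 0], 0, 0.45],
  [[-0.05, 0, 0], 0, 0.45],
  [[0, 0, 0], 0, 0.45],
  [[0, 0, 0], 0, 0.45],
])

```text
time: 31.58
tool_pos: [0.3912, -0.0511, 0.1711]
tool_rot: [3.141, -0.003, -0.09]
contact_force: [0.9, -0.2, 0.0]
opening: 0.0412
grip_force: 0.0
```

```bash
python3 rel.py a stone_longest b stone_second c stone_third d stone_shortest; python3 - <<'E'
from cell import robot
import cv2,numpy as np
I=[cv2.resize(robot.read_camera(n)['pixels'][sl][:,:,::-1],(690,300),interpolation=cv2.INTER_CUBIC) for n,sl in(('top',np.s_[90:190,95:325]),('scene',np.s_[170:270,170:400]))]
cv2.imwrite('pics/end.png',np.vstack(I))
E
```

```text
a top pad [ 0.6083  0.1693 -0.0836] 0.919 stone [ 0.6114  0.1714 -0.1032] 0.869 | along 0.003 across 0.0024 dyaw -0.02
a scene pad [ 0.6052  0.1706 -0.088 ] 0.933 stone [ 0.6049  0.172  -0.0864] 0.934 | along -0.0005 across 0.0014 dyaw 0.002
b top pad [ 0.6051  0.0941 -0.0796] 0.926 stone [ 0.6066  0.0931 -0.0797] 0.868 | along 0.0016 across -0.0009 dyaw -0.0
b scene pad [ 0.603   0.0962 -0.0758] 0.947 stone [ 0.6037  0.0947 -0.0949] 0.898 | along 0.0008 across -0.0015 dyaw -0.019
c top pad [ 0.5969  0.0142 -0.0937] 0.926 stone [ 0.6011  0.013  -0.0768] 0.818 | along 0.0043 across -0.0008 dyaw 0.017
c scene pad [ 0.5952  0.0166 -0.087 ] 0.942 stone [0.594  0.0158 3.0711] 0.9 | along -0.0011 across -0.0008 dyaw 0.016
d top pad [ 0.588  -0.07   -0.1033] 0.926 stone [ 0.5869 -0.0707  3.0394] 0.826 | along -0.001 across -0.0007 dyaw 0.001
d scene pad [ 0.5872 -0.068  -0.0748] 0.934 stone [ 0.5862 -0.069  -0.0592] 0.822 | along -0.0009 across -0.0011 dyaw 0.016
```

View pics/end.png

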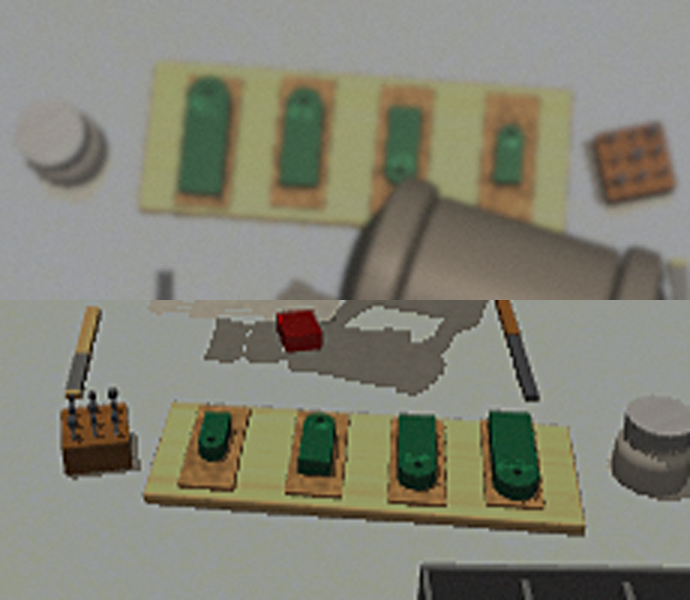

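All four stones are flat and aligned on pads a to d, within about 2 mm of centre, with the jar untouched and the arm clear. Handing in.

```bash
python3 -c "
from cell import robot;print(robot.hand_in())"
```

```text
the job is handed in; nothing more can be done
None
```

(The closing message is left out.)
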